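# Unclamp the oil filter box and hold its lid half open

## Task

The steel oil filter box on the worktop has its lid clamped by two black wing knobs, one at each side: turn both of them anticlockwise as far as they go while the lid stays shut. Then lift the lid by its black stick handle and keep hold of it at 45 degrees open, because it falls shut if let go: finish still holding it there, at rest. Do not let the lid slam, and leave the things standing around where they are.

Things in the scene. Friction and masses are not known exactly. Their poses are not given: they have to be found in the camera images.
- filter_box: steel box with a hinged lid, fixed on the worktop, 180 mm deep (its x) by 220 mm wide (its y), rim 84 mm above the worktop. Origin: centre of its underside, on the worktop; x points from the handle side to the hinge side, y to its left, z up. Ears 50 mm deep stick out 53 mm from both sides, 76 mm above the worktop, 30 mm in front of the centre; they carry the wing knobs.
- lid_angle (a joint): angle of the lid about its hinge in rad: 0 shut, 0.785 is 45 degrees open, end stop 1.9. It needs about 2 to 4 N upward at the handle and falls shut from anywhere below about 1.5. The lid is a 6 mm steel plate 188 mm deep by 228 mm wide; its top when shut is 90 mm above the worktop. A clamped lid cannot be raised.
- lid_hinge (a point): middle of the lid's hinge axis, at the back edge: 94 mm behind the box's centre (its +x), 87 mm above the worktop; the axis runs along the box's y
- lid_grip (a point): point at which to grip the handle, on its centre line, 42 mm in front of the lid's front edge, 230 mm from the hinge axis, level with it (87 mm above the worktop when shut). It rises on an arc about the hinge as the lid opens; the round handle can pivot between the finger pads when pinched from both sides along the box's y, so the gripper may stay pointing down.
- lid: the lid with its handle: steel plate with a straight round black handle, 18 mm thick, sticking 84 mm out of the middle of the front edge in the plane of the lid. Origin on the hinge axis, its -x runs along the lid to the handle; mass about 0.35 to 0.7 kg
- knob_left (a joint): angle of the left wing knob in rad, growing anticlockwise seen from above: 0 to 0.3 at the start (clamped), end stop at 1.45 (free). At 0 the wing and the steel tongue under it lie along the box's y, the tongue reaching inward over the lid's edge. Light friction (0.06 N m), stays where it is left.
- knob_left_grip (a point): on the left knob's axis, at the height to grip, 116 mm above the worktop (box frame: x -30, y +135 mm). The wing is a bar 14 mm thick, 52 mm long, from 98 to 128 mm above the worktop; tips must stay above 92 mm to clear the lid. This point's y axis lies along the wing.
- knob_right (a joint): angle of the right wing knob, same as the left one: anticlockwise grows, 0 to 0.3 at the start, end stop at 1.45 (free)
- knob_right_grip (a point): the same point on the right knob (box frame: x -30, y -135 mm, 116 mm above the worktop); its y axis lies along the wing
- spice_jar: clear spice jar with a pale cap, 44 mm across, 109 mm tall, in front of the filter box's left front corner; loose bystander, not to be moved; origin: centre of its underside
- bowl: white bowl, 100 mm across, 48 mm tall, in front of the filter box's right front corner; loose bystander, not to be moved; origin: centre of its underside
- mill: wooden pepper mill, 58 mm across, 160 mm tall, to the left; loose bystander, not to be moved; origin: centre of its underside
- jar: squat jar with a red lid, 59 mm across, 86 mm tall, to the right; loose bystander, not to be moved; origin: centre of its underside
- timer: small flat white kitchen timer, 78x52x14 mm, to the right near the front edge (the one nearer the jar; another lies farther right); loose bystander, not to be moved; origin: centre of its underside
- spoon: metal spoon lying flat, 199 mm long, to the left near the front edge, between the mill and the cup of chopsticks; loose bystander, not to be moved; origin: centre of its underside

How it is judged:
By the outcome, as a careful person would: the job done as asked, in the order asked, and still so for the second after the job is handed in, while the arm keeps its last pose, push and grip.
It also fails if it takes over 59 s, if anything falls off the work surface, if the arm or the gripper's body presses on something with over 40 N, if the wrist force passes 120 N, or if a joint passes its speed limit or range.

## Robot

A 6-joint arm with a two-finger parallel gripper is mounted at the origin on a cart in front of the work surface, level with it; the furniture and walls round the work are solid. World frame = base frame: x ahead of the robot, y to its left, z up, the work surface at z = 0. Lengths are in m, angles in rad, forces in N, time in s.
With the tool pointing down it reaches from about 0.325 to 0.9 m from the base axis. Payload 3.5 kg.
Tool frame: the origin (TCP) lies between the finger pads, 19 mm behind the fingertips; this is the grasp point; z points along the fingers, y is the line along which they close (so a half turn about z gives the same grasp; the last joint's range is limited). The gripper opens to 85 mm and grips with 20 to 120 N. Pads are 22 mm wide; open, the fingers measure 114 mm over their backs; the gripper's body (76 mm by 85 mm) begins 54 mm behind the grasp point. The pads swing forward as they close: fully open they stand 13 mm farther back than shut.
Start: joints at [-1.259, 0.276, -0.026, 1.268, 0, 1.467], TCP at [0.252, -0.572, 0.25] pointing down, gripper open.
Joint ranges: [-3.12, 3.12], [-0.85, 1.88], [-1.08, 1.24], [-1.95, 2.15], [-1.57, 1.53], [-3.14, 3.14]. Speed limits (rad/s): [2.57, 2.57, 3.14, 3.14, 3.14, 3.14].

## Interface

Orientations are given as a unit quaternion [x, y, z, w].
In Python, from station import manip gives the robot as it stands.
- The arm moves only by the shell command python3 -m jog 'ROWS' [FORCE]. ROWS is a JSON object of lists of equal length, an entry for each row: "linear": the shift along the tool's x, y, z scaled (see below), a list of three; "angular": the turn, a rotation vector about the tool's x, y, z scaled (see below), a list of three; "gripper": the closure, from -1 (fully open) to 1 (shut). In form: {"linear": [[tx, ty, tz], ...], "angular": [[ax, ay, az], ...], "gripper": [gripper, ...]}. A call has 1 to 5 rows; each row is the pose to reach, as a shift and turn from the pose commanded when the call began, along the tool's axes at that moment; what a row does not reach only later rows make up. The controller multiplies each number of a shift by 0.3 m and each number of a turn by 90 degrees. A row lasts 1/10 s, in which the tool goes at most 50 mm and 8.59 degrees, less where a joint would pass 70% of its speed; a pose out of reach is approached as far as the arm can. A call with a number of a shift or a turn outside -1 to 1 is refused whole. A call with a gripper value outside its range is refused whole. The fingers move at their own pace and stop on an object; FORCE is the grip in N (left out, the last holds). Time passes only in rows, so rows that repeat a pose let the fingers close. It gives the time, the measured TCP pose, the force, the opening and the grip force at its end, in the units of the state.
- manip.state(): the state, without advancing time (a new reading comes with each control period).
- manip.snapshot(name): name is "side" or "top"; returns a dict with "img" (420x560x3 uint8, red, green, blue), "fx", "fy", "cx", "cy" (pixels), "camera_from_world" (4x4, takes a point from world to camera coordinates). Camera axes: x right, y down, z forward; pixel columns grow to the right and rows downward; lengths in m; the calibration is good to about 2 mm. A picture is of the moment at which its call begins. There is no depth.
- manip.job_done(): hands the job in; it is judged then, once.
The state is a dict: "clock": time; "qpos": joint angles; "joint_velocities": joint speeds; "effort": joint torques, N m; "position": TCP position; "orientation": TCP orientation; "wrist_force": force on the tool from outside, world axes, zero at the start; "ft_torque": the same for the moment, N m; "opening": finger opening in m; "finger_force": force on a finger pad.
Only numpy, scipy, OpenCV 4.12 (cv2) and the standard library are available. Lean on these libraries where they do the work, as an engineer would, in place of code of your own. Each camera call takes 0.05 s, during which the arm holds its last target. There are 200 camera calls.

## Working session

There is one attempt and no reset: what is moved stays moved. The work goes in short steps, Python scripts to look and compute and a shell command to move; the robot and the scene stay as the last step left them, time stands still between calls to the robot, and variables do not carry over. Pictures are saved under pics/ and viewed, at most 10 in all, crops included, and the job is handed in when it is done.

```bash
ls; mkdir -p pics; python3 - <<'E'
from station import manip
import cv2,numpy as np,pickle
for n in("side","top"):
    s=manip.snapshot(n); cv2.imwrite(f"pics/{n}0.png",s["img"][:,:,::-1]); pickle.dump(s,open(f"{n}0.pkl","wb"))
    T=s["camera_from_world"]; print(n,s["fx"],s["cx"],s["cy"],-T[:3,:3].T@T[:3,3],T[:3,:3].round(3).tolist())
print(manip.state())
E
```

```text
pics
side 432.2670954598157 282.1410234344814 211.31286842690417 [-0.09848157  1.06756724  1.24717675] [[-0.848, -0.53, 0.016], [-0.365, 0.56, -0.744], [0.386, -0.636, -0.668]]
top 517.3527185782665 276.7078004617233 212.79232250220278 [-0.77158537 -0.07691236  1.74449634] [[0.054, -0.999, -0.007], [-0.785, -0.038, -0.619], [0.618, 0.039, -0.785]]
{'clock': 0.1, 'qpos': array([-1.25940139e+00,  2.77064811e-01, -2.77401507e-02,  1.26800518e+00,
        2.08779954e-05,  1.46738001e+00]), 'joint_velocities': array([ 6.21371920e-04, -1.06781377e-03,  3.62684077e-03, -9.02130612e-05,
       -8.27566069e-04,  5.49326103e-05]), 'effort': array([ 9.29091839e-04, -4.46708715e+01,  2.96127999e+01,  8.48076248e-03,
       -6.28478756e-05,  4.60123118e-06]), 'position': array([ 0.2516671 , -0.57136281,  0.24896828]), 'orientation': array([ 9.78567951e-01,  2.05921711e-01, -9.41366082e-05, -1.00255374e-03]), 'wrist_force': array([-0.04811062, -0.01539517, -0.57647128]), 'ft_torque': array([-0.01727646,  0.01778371, -0.0027061 ]), 'finger_force': 0.0, 'opening': 0.08539293775364391}
```

View pics/top0.png

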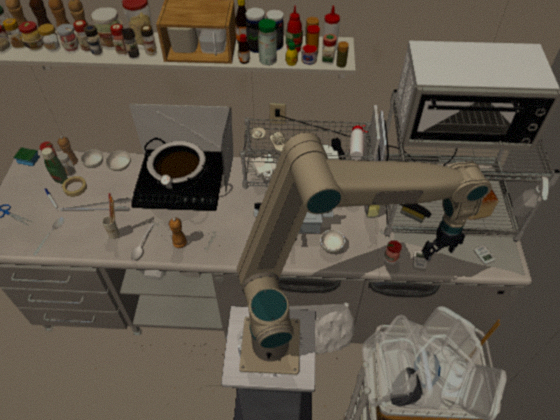

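View pics/side0.png

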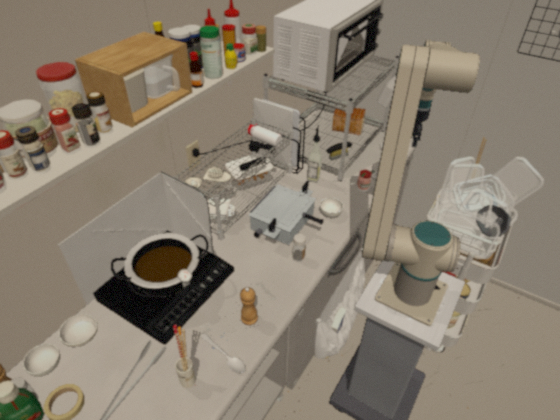

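Top view: the arm hides most of the box (about 310,220). In the side view the box is at about (285,212), with knobs near (267,228) and (305,188) and the handle near (313,220). I'll enlarge that area.

```bash
python3 - <<'E'
import cv2
a=cv2.imread("pics/side0.png")[160:270,230:376]
cv2.imwrite("pics/c1.png",cv2.resize(a,None,fx=5.4,fy=5.4,interpolation=cv2.INTER_CUBIC))
E
```

```text
(no output)
```

View pics/c1.png

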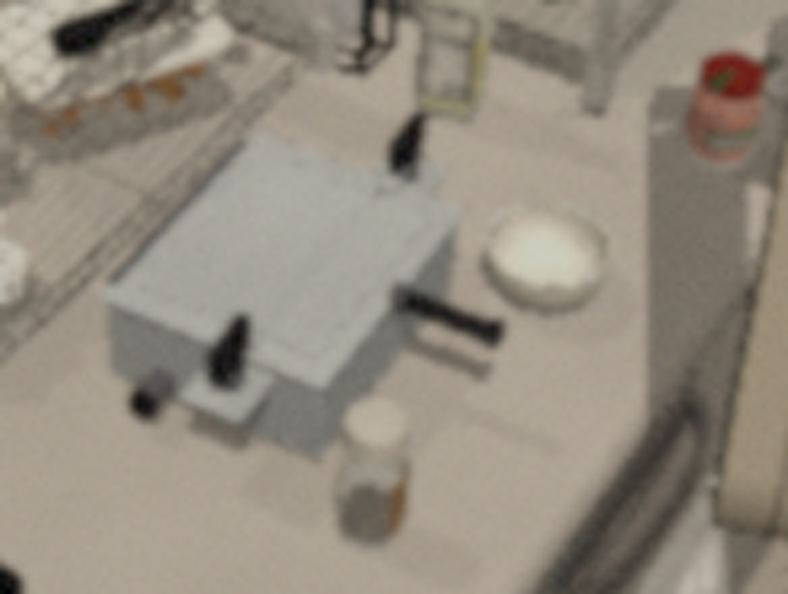

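The crop shows the lid's corners at crop pixels (107,292), (255,138), (460,210) and (322,385). The left knob is at (229,350), the right knob at (407,147), and the handle runs from (400,300) to (500,330).

```bash
cat > h.py <<'E'
import numpy as np,pickle
from scipy.spatial.transform import Rotation as R
def ray(s,uv):
    T=s["camera_from_world"];c=-T[:3,:3].T@T[:3,3]
    return c,T[:3,:3].T@np.array([(uv[0]-s["cx"])/s["fx"],(uv[1]-s["cy"])/s["fy"],1])
def plane(s,uv,z):
    c,d=ray(s,uv);return (c+d*(z-c[2])/d[2])[:2]
def proj(s,p):
    T=s["camera_from_world"];q=T[:3,:3]@np.array(p)+T[:3,3];return np.array([s["fx"]*q[0]/q[2]+s["cx"],s["fy"]*q[1]/q[2]+s["cy"]])
def rigid(A,B): # 2D B = R A + t
    a,b=A.mean(0),B.mean(0);P=(A-a);Q=(B-b)
    th=np.arctan2((P[:,0]*Q[:,1]-P[:,1]*Q[:,0]).sum(),(P*Q).sum())
    c,s=np.cos(th),np.sin(th);M=np.array([[c,-s],[s,c]]);return th,M,b-M@a
E
python3 - <<'E'
from h import *
s=pickle.load(open("side0.pkl","rb"))
f=lambda u,v:((u+.5)/5.4-.5+230,(v+.5)/5.4-.5+160)
px=[(107,292),(255,138),(460,210),(322,385)]
W=np.array([plane(s,f(*p),.09) for p in px]);print(W.round(4).tolist())
print([np.linalg.norm(W[i]-W[i-1]).round(4) for i in range(4)])
M_=np.array([[.094,.114],[.094,-.114],[-.094,-.114],[-.094,.114]])
th,M,t=rigid(M_,W);print("yaw",th,"t",t,"res",(M_@M.T+t-W).round(4).tolist())
g=lambda x,y,z:(np.array(proj(s,[*(M@[x,y]+t),z]))-[230,160])*5.4
for n,p in dict(kl=(-.03,.135,.128),klb=(-.03,.135,.098),kr=(-.03,-.135,.128),krb=(-.03,-.135,.098),hend=(-.178,0,.087),grip=(-.136,0,.087)).items():print(n,M@p[:2]+t,g(*p).round())
for z,k in((.128,.135),(.128,-.135)):
  for a in(0,.15,.3):print(a,[g(-.03-e*.026*np.sin(a),k+e*.026*np.cos(a),z).round().tolist() for e in(1,-1)])
print("rim",plane(s,f(322,458),0),M@[-.09,.11]+t)
for n,p,z in(("jar",(372,410),.109),("jarbase",(370,525),0.0),("bowlrimc",(547,255),.048)):print(n,plane(s,f(*p),z))
E
```

```text
[[0.6713, 0.0481], [0.6781, -0.1649], [0.4983, -0.1763], [0.4877, 0.0453]]
[np.float64(0.1837), np.float64(0.2131), np.float64(0.1801), np.float64(0.2218)]
yaw 0.03978266947959333 t [ 0.58384592 -0.06196798] res [[0.0019, 0.0076], [0.0042, -0.0072], [-0.0039, -0.0033], [-0.0023, 0.003]]
kl [0.54850041 0.07173204] [227. 333.]
klb [0.54850041 0.07173204] [227. 364.]
kr [ 0.5592389  -0.19805433] [406. 127.]
krb [ 0.5592389  -0.19805433] [404. 157.]
hend [ 0.40598676 -0.06904743] [498. 336.]
grip [ 0.44795353 -0.067377  ] [446. 316.]
0 [[208.0, 355.0], [246.0, 311.0]]
0.15 [[213.0, 357.0], [241.0, 310.0]]
0.3 [[218.0, 358.0], [236.0, 309.0]]
0 [[390.0, 145.0], [421.0, 110.0]]
0.15 [[395.0, 147.0], [416.0, 108.0]]
0.3 [[400.0, 148.0], [412.0, 107.0]]
rim [0.49334481 0.0312521 ] [0.48954219 0.04436549]
jar [0.43642609 0.06423837]
jarbase [0.43001273 0.06910896]
bowlrimc [ 0.43676806 -0.21091399]
```

```bash
cat >> h.py <<'E'
def plan(x,y,z,a,tilt=0):
    from station import manip
    st=manip.state();Rt=R.from_quat(st["orientation"])
    # tool: x axis at heading a, z down
    X=np.array([np.cos(a),np.sin(a),0]);Z=np.array([0,0,-1.]);G=R.from_matrix(np.c_[X,np.cross(Z,X),Z])
    d=Rt.inv().apply(np.array([x,y,z])-st["position"])/.3
    w=(Rt.inv()*G).as_rotvec()/(np.pi/2)
    print("lin",d.round(3).tolist(),"ang",w.round(3).tolist())
def stat():
    from station import manip
    st=manip.state();m=R.from_quat(st["orientation"]).as_matrix()
    print(st["clock"],"pos",st["position"].round(4),"a",np.arctan2(m[1,0],m[0,0]).round(3),"F",st["wrist_force"].round(1),"T",st["ft_torque"].round(2),"open",st["opening"].round(4),"ff",round(float(st["finger_force"]),1),"q",st["qpos"].round(2))
E
python3 - <<'E'
from h import *
s=pickle.load(open("side0.pkl","rb"))
f=lambda u,v:((u+.5)/5.4-.5+230,(v+.5)/5.4-.5+160)
print("rack leg",plane(s,f(595,105),0), "slot edge",plane(s,f(450,105),0))
plan(.40,-.28,.25,1.0)
E
```

```text
rack leg [ 0.51435158 -0.46278154] slot edge [ 0.62076325 -0.3930698 ]
lin [0.844, -0.69, -0.002] ang [-0.001, -0.001, -0.373]
```

```bash
python3 -m jog '{"linear":[[0.844,-0.69,0],[0.844,-0.69,0],[0.844,-0.69,0],[0.844,-0.69,0],[0.844,-0.69,0]],"angular":[[0,0,-0.37],[0,0,-0.37],[0,0,-0.37],[0,0,-0.37],[0,0,-0.37]],"gripper":[-0.2,-0.2,-0.2,-0.2,-0.2]}'
python3 -c "
from h import *
stat();plan(.40,-.28,.25,1.0);plan(.559,-.198,.22,1.76)"
```

```text
clock: 0.6
position: [0.3655, -0.3471, 0.2495]
orientation: [0.878, 0.478, 0.0, -0.0]
wrist_force: [0.8, -0.0, -0.4]
opening: 0.0513
finger_force: 0.0Traceback (most recent call last):
  File "<string>", line 3, in <module>
    stat();plan(.40,-.28,.25,1.0);plan(.559,-.198,.22,1.76)
    ~~~~^^
  File "h.py", line 25, in stat
    print(st["clock"],"pos",st["position"].round(4),"a",np.arctan2(m[1,0],m[0,0]).round(3),"F",st["wrist_force"].round(1),"T",st["ft_torque"].round(2),"open",st["opening"].round(4),"ff",round(float(st["finger_force"]),1),"q",st["qpos"].round(2))
                                                                                                                                                              ^^^^^^^^^^^^^^^^^^^
AttributeError: 'float' object has no attribute 'round'
```

```bash
sed -i 's/st\["opening"\].round(4)/round(float(st["opening"]),4)/' h.py
python3 -m jog '{"linear":[[0,0,0]],"angular":[[0,0,0]],"gripper":[-0.2]}' >/dev/null
python3 - <<'E'
from h import *
from station import manip
import cv2
for n in("side","top"):
    s=manip.snapshot(n); cv2.imwrite(f"pics/{n}1.png",s["img"][:,:,::-1]); pickle.dump(s,open(f"{n}1.pkl","wb"))
a=cv2.imread("pics/top1.png")[170:270,220:420]
cv2.imwrite("pics/c2.png",cv2.resize(a,None,fx=4,fy=4,interpolation=cv2.INTER_CUBIC))
stat();plan(.559,-.198,.19,1.76)
E
```

```text
0.8 pos [ 0.3655 -0.3482  0.2498] a 0.998 F [ 0.7 -0.7 -0.1] T [-0.   -0.03  0.03] open 0.0514 ff 0.0 q [-0.89  0.06 -0.28  1.23 -0.    1.25]
lin [0.77, 0.271, 0.199] ang [-0.0, 0.0, -0.485]
```

View pics/c2.png

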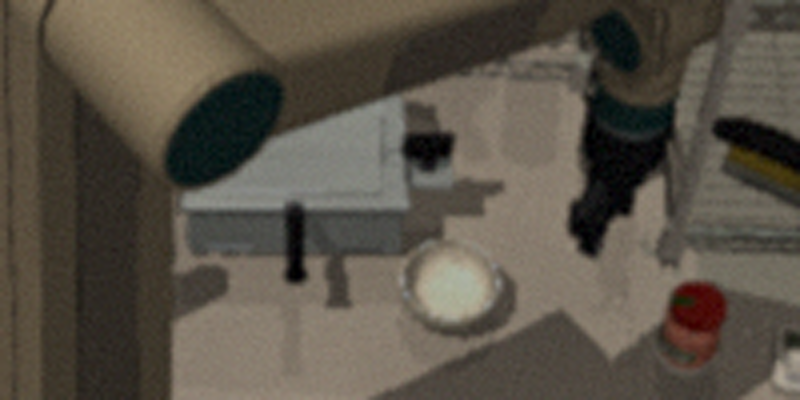

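The crop shows the lid's front corners at (181,207) and (408,208), the right knob at about (428,148), and the handle from (294,205) to (296,280). I'll compare these with the first estimate and triangulate.

```bash
python3 - <<'E'
from h import *
import cv2
s=pickle.load(open("top1.pkl","rb"));s0=pickle.load(open("side1.pkl","rb"))
f=lambda u,v:((u+.5)/4-.5+220,(v+.5)/4-.5+170)
g=lambda p:(proj(s,p)-[219.5,169.5])*4
for n,p in (("FL",(181,207)),("FR",(408,207))):print(n,plane(s,f(*p),.088))
print("hend",plane(s,f(296,282),.08),"root",plane(s,f(294,205),.096))
# black blobs
for nm,S,roi in(("top",s,(318,200,340,217)),("side",s0,(298,178,314,196)),("sideL",s0,(264,214,279,234)),("topH",s,(288,216,300,244)),("sideH",s0,(301,210,326,226))):
    x0,y0,x1,y1=roi;m=(S["img"][y0:y1,x0:x1].max(2)<70).astype(np.uint8)
    n,l,st,c=cv2.connectedComponentsWithStats(m);i=1+st[1:,4].argmax();print(nm,st[i],c[i]+[x0,y0])
t=np.array([.5838,-.062]);th=.04
M=np.array([[np.cos(th),-np.sin(th)],[np.sin(th),np.cos(th)]])
for n,x,y,z in(("kr",-.03,-.135,.113),("kl",-.03,.135,.113),("h",-.136,0,.087),("hend",-.178,0,.087)):
    p=[*(M@[x,y]+t),z];print(n,"top",proj(s,p),"side",proj(s0,p))
E
```

```text
FL [0.48501124 0.05071244]
FR [ 0.49607163 -0.1772589 ]
hend [ 0.40411726 -0.06790547] root [ 0.48694078 -0.06280951]
top [  2   2  14  11 106] [326.55660377 206.75471698]
side [ 5  4  5 10 31] [304.93548387 186.5483871 ]
sideL [ 5  5  7 12 51] [272.         225.19607843]
topH [  2   5  10  20 130] [294.21538462 229.50769231]
sideH [ 3  4 18  9 56] [312.19642857 217.98214286]
kr top [327.15100334 205.46667456] side [304.94053195 186.38541132]
kl top [260.63258032 205.04778994] side [272.09433693 224.55087688]
h top [293.91216238 230.09616446] side [312.62238515 218.48065009]
hend top [293.98266577 238.72682389] side [322.20396499 222.21077393]
```

```bash
python3 -m jog '{"linear":[[0.77,0.27,0.18],[0.77,0.27,0.18],[0.77,0.27,0.18],[0.77,0.27,0.18],[0.77,0.27,0.18]],"angular":[[0,0,-0.485],[0,0,-0.485],[0,0,-0.485],[0,0,-0.485],[0,0,-0.485]],"gripper":[-0.2,-0.2,-0.2,-0.2,-0.2]}' >/dev/null
python3 -m jog '{"linear":[[0,0,0],[0,0,0]],"angular":[[0,0,0],[0,0,0]],"gripper":[-0.2,-0.2]}' >/dev/null
python3 -c "
from h import *
stat();plan(.560,-.1975,.118,1.765)"
```

```text
1.5 pos [ 0.5584 -0.2005  0.1951] a 1.745 F [-0.3 -0.1  0.2] T [-0.03 -0.03  0.01] open 0.0513 ff 0.0 q [-0.45  0.26 -0.17  1.14 -0.    0.94]
lin [0.009, 0.007, 0.257] ang [-0.001, -0.0, -0.013]
```

```bash
python3 -m jog '{"linear":[[0.009,0.007,0.13],[0.009,0.007,0.2],[0.009,0.007,0.257],[0.009,0.007,0.257],[0.009,0.007,0.257]],"angular":[[0,0,-0.013],[0,0,-0.013],[0,0,-0.013],[0,0,-0.013],[0,0,-0.013]],"gripper":[-0.2,-0.2,-0.2,-0.2,-0.2]}' 20
python3 -m jog '{"linear":[[0,0,0],[0,0,0],[0,0,0],[0,0,0],[0,0,0]],"angular":[[0,0,0],[0,0,0],[0,0,0],[0,0,0],[0,0,0]],"gripper":[0.9,0.9,0.9,0.9,0.9]}' 20 >/dev/null
python3 -c "
from h import *
stat()"
```

```text
clock: 2.0
position: [0.5591, -0.1984, 0.1195]
orientation: [0.636, 0.772, -0.0, 0.0]
wrist_force: [-0.7, 0.5, 0.8]
opening: 0.0511
finger_force: 0.0
2.5 pos [ 0.5588 -0.1983  0.1205] a 1.765 F [-5.5 -3.5  5.3] T [-0.66  1.09 -0.08] open 0.0136 ff 25.0 q [-0.45  0.32 -0.26  0.99 -0.    0.93]
```

```bash
python3 -m jog '{"linear":[[0,0,0],[0,0,0],[0,0,0],[0,0,0],[0,0,0]],"angular":[[0,0,-0.09],[0,0,-0.18],[0,0,-0.27],[0,0,-0.36],[0,0,-0.45]],"gripper":[0.9,0.9,0.9,0.9,0.9]}' 40 >/dev/null
python3 -c "
from h import *
stat()"
python3 -m jog '{"linear":[[0,0,0],[0,0,0],[0,0,0],[0,0,0],[0,0,0]],"angular":[[0,0,-0.06],[0,0,-0.12],[0,0,-0.18],[0,0,-0.22],[0,0,-0.22]],"gripper":[0.9,0.9,0.9,0.9,0.9]}' >/dev/null
python3 -c "
from h import *
stat()"
```

```text
3.0 pos [ 0.56   -0.1976  0.1206] a 2.478 F [-1.7 -0.5  3.8] T [-0.18  0.45 -0.07] open 0.0133 ff 43.9 q [-0.45  0.32 -0.26  0.99 -0.    0.22]
3.5 pos [ 0.5603 -0.197   0.1206] a 2.819 F [-2.   1.1  5.9] T [0.1  0.5  0.12] open 0.0133 ff 44.1 q [-0.45  0.32 -0.26  0.99 -0.   -0.12]
```

```bash
python3 -m jog '{"linear":[[0,0,0],[0,0,0],[0,0,0],[0,0,0]],"angular":[[0,0,-0.05],[0,0,-0.1],[0,0,-0.14],[0,0,-0.14]],"gripper":[0.9,0.9,0.9,0.9]}' >/dev/null
python3 -c "
from h import *
stat()"
python3 -m jog '{"linear":[[0,0,0],[0,0,0],[0,0,0]],"angular":[[0,0,-0.02],[0,0,-0.04],[0,0,-0.04]],"gripper":[0.9,0.9,0.9]}' >/dev/null
python3 -c "
from h import *
stat()"
```

```text
3.9 pos [ 0.5604 -0.1965  0.1206] a 3.039 F [-1.5  1.3  6.8] T [0.35 0.46 0.03] open 0.0134 ff 44.2 q [-0.45  0.32 -0.26  0.99  0.   -0.34]
4.2 pos [ 0.5604 -0.1965  0.1206] a 3.098 F [-1.3  1.6  6. ] T [ 0.44  0.45 -0.84] open 0.0132 ff 46.8 q [-0.45  0.32 -0.26  0.99  0.   -0.4 ]
```

Clear end stop (0.84 N m resistance). Release, lift, go to the left knob.

```bash
python3 -m jog '{"linear":[[0,0,0],[0,0,0],[0,0,0],[0,0,-0.1],[0,0,-0.25]],"angular":[[0,0,0],[0,0,0],[0,0,0],[0,0,0],[0,0,0]],"gripper":[-0.2,-0.2,-0.2,-0.2,-0.2]}' >/dev/null
python3 -m jog '{"linear":[[0,0,0]],"angular":[[0,0,0]],"gripper":[-0.2]}' >/dev/null
python3 -c "
from h import *
stat();plan(.548,.0727,.20,1.765)"
```

```text
4.8 pos [ 0.564  -0.1987  0.2006] a 3.101 F [ 0.3 -0.5  0.6] T [-0.01 -0.08  0.02] open 0.0511 ff 0.0 q [-0.45  0.25 -0.17  1.14 -0.   -0.41]
lin [0.09, 0.902, -0.003] ang [0.002, 0.008, 0.851]
```

```bash
python3 -m jog '{"linear":[[0.09,0.9,0],[0.09,0.9,0],[0.09,0.9,0],[0.09,0.9,0],[0.09,0.9,0]],"angular":[[0,0,0.47],[0,0,0.47],[0,0,0.47],[0,0,0.47],[0,0,0.47]],"gripper":[-0.2,-0.2,-0.2,-0.2,-0.2]}' >/dev/null
python3 -m jog '{"linear":[[0,0,0],[0,0,0],[0,0,0],[0,0,0],[0,0,0]],"angular":[[0,0,0.38],[0,0,0.38],[0,0,0.38],[0,0,0.38],[0,0,0.38]],"gripper":[-0.2,-0.2,-0.2,-0.2,-0.2]}' >/dev/null
python3 -c "
from h import *
stat();plan(.548,.0727,.118,1.765)"
```

```text
5.8 pos [0.5462 0.0374 0.1937] a 1.802 F [ 0.5 -0.1  0.2] T [ 0.01 -0.02  0.01] open 0.0509 ff 0.0 q [-0.05  0.18 -0.27  1.12 -0.    1.29]
lin [0.113, 0.033, 0.252] ang [-0.0, -0.0, 0.024]
```

```bash
python3 -m jog '{"linear":[[0.113,0.033,0],[0.113,0.033,0.1],[0.113,0.033,0.19],[0.113,0.033,0.255],[0.113,0.033,0.255]],"angular":[[0,0,0],[0,0,0],[0,0,0],[0,0,0],[0,0,0]],"gripper":[-0.2,-0.2,-0.2,-0.2,-0.2]}' 20
python3 -m jog '{"linear":[[0,0,0],[0,0,0],[0,0,0],[0,0,0],[0,0,0]],"angular":[[0,0,0],[0,0,0],[0,0,0],[0,0,0],[0,0,0]],"gripper":[0.9,0.9,0.9,0.9,0.9]}' 20 >/dev/null
python3 -c "
from h import *
stat()"
```

```text
clock: 6.3
position: [0.5452, 0.0725, 0.1143]
orientation: [0.62, 0.785, -0.002, -0.003]
wrist_force: [-0.3, -0.9, -1.0]
opening: 0.0512
finger_force: 0.0
6.8 pos [0.5478 0.0717 0.119 ] a 1.802 F [-4.9 -2.3  5.8] T [-0.67  0.98 -0.05] open 0.014 ff 22.9 q [ 0.01  0.25 -0.35  0.97 -0.    1.35]
```

```bash
python3 -m jog '{"linear":[[0,0,0],[0,0,0],[0,0,0],[0,0,0],[0,0,0]],"angular":[[0,0,-0.09],[0,0,-0.18],[0,0,-0.27],[0,0,-0.36],[0,0,-0.45]],"gripper":[0.9,0.9,0.9,0.9,0.9]}' 40 >/dev/null
python3 -c "
from h import *
stat()"
python3 -m jog '{"linear":[[0,0,0],[0,0,0],[0,0,0],[0,0,0],[0,0,0]],"angular":[[0,0,-0.06],[0,0,-0.12],[0,0,-0.18],[0,0,-0.24],[0,0,-0.28]],"gripper":[0.9,0.9,0.9,0.9,0.9]}' >/dev/null
python3 -c "
from h import *
stat()"
```

```text
7.3 pos [0.5489 0.0723 0.119 ] a 2.515 F [-1.7 -0.7  2.3] T [-0.14  0.49 -0.08] open 0.0133 ff 44.1 q [ 0.01  0.25 -0.35  0.96 -0.    0.64]
7.8 pos [0.5492 0.073  0.119 ] a 2.952 F [-2.   0.8  3.2] T [ 0.19  0.29 -0.13] open 0.0134 ff 44.0 q [ 0.01  0.25 -0.35  0.96  0.    0.2 ]
```

```bash
python3 -m jog '{"linear":[[0,0,0],[0,0,0],[0,0,0],[0,0,0]],"angular":[[0,0,-0.04],[0,0,-0.07],[0,0,-0.09],[0,0,-0.09]],"gripper":[0.9,0.9,0.9,0.9]}' >/dev/null
python3 -c "
from h import *
stat()"
```

```text
8.2 pos [0.5492 0.0732 0.119 ] a 3.089 F [-1.7  1.9  5.6] T [ 0.47  0.46 -0.5 ] open 0.0133 ff 45.8 q [ 0.01  0.25 -0.35  0.96  0.    0.07]
```

```bash
python3 -m jog '{"linear":[[0,0,0],[0,0,0]],"angular":[[0,0,-0.015],[0,0,-0.015]],"gripper":[0.9,0.9]}' >/dev/null
python3 -c "
from h import *
stat()"
python3 -m jog '{"linear":[[0,0,0],[0,0,0],[0,0,0],[0,0,-0.1],[0,0,-0.25]],"angular":[[0,0,0],[0,0,0],[0,0,0],[0,0,0],[0,0,0]],"gripper":[-0.2,-0.2,-0.2,-0.2,-0.2]}' 20 >/dev/null
python3 -m jog '{"linear":[[0,0,0]],"angular":[[0,0,0]],"gripper":[-0.2]}' >/dev/null
python3 -c "
from h import *
stat();plan(.448,-.067,.20,3.1866)"
```

```text
8.4 pos [0.5493 0.0733 0.1191] a 3.112 F [-2.1  2.9  6.2] T [ 0.57  0.47 -0.91] open 0.0133 ff 52.2 q [ 0.01  0.25 -0.35  0.96  0.    0.04]
9.0 pos [0.5527 0.0725 0.1987] a 3.114 F [1.  0.6 1.3] T [ 0.03 -0.07 -0.01] open 0.0515 ff 0.0 q [ 0.01  0.18 -0.26  1.12 -0.    0.04]
lin [0.336, -0.474, -0.008] ang [-0.0, 0.007, -0.046]
```

```bash
python3 -m jog '{"linear":[[0.33,-0.47,0],[0.33,-0.47,0],[0.33,-0.47,0],[0.33,-0.47,0],[0.33,-0.47,0]],"angular":[[0,0,-0.046],[0,0,-0.046],[0,0,-0.046],[0,0,-0.046],[0,0,-0.046]],"gripper":[-0.2,-0.2,-0.2,-0.2,-0.2]}' >/dev/null
python3 -m jog '{"linear":[[0,0,0]],"angular":[[0,0,0]],"gripper":[-0.2]}' >/dev/null
python3 - <<'E'
from h import *
from station import manip
import cv2
im=[]
s=manip.snapshot("side");t=manip.snapshot("top")
a=cv2.resize(s["img"][160:270,230:345,::-1],None,fx=3.4,fy=3.4);b=cv2.resize(t["img"][170:280,225:340,::-1],None,fx=3.4,fy=3.4)
cv2.imwrite("pics/c3.png",np.hstack([a,b]))
stat();plan(.449,-.066,.087,3.1866)
E
```

```text
9.7 pos [ 0.446  -0.0652  0.1926] a -3.097 F [-0.1 -0.2 -0.4] T [-0.05  0.   -0.01] open 0.0508 ff 0.0 q [-0.29  0.01 -0.47  1.1   0.   -0.33]
lin [-0.01, -0.003, 0.352] ang [0.0, 0.0, 0.0]
```

View pics/c3.png

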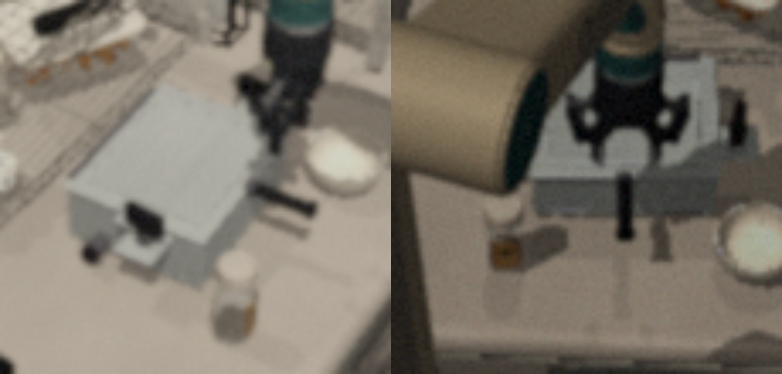

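Both wings now lie along the box's x: the left knob at (145,220) in the left half, the right at (738,120) in the right half. The gripper is centred over the handle line. Next I descend and grip.

```bash
python3 -m jog '{"linear":[[-0.01,-0.003,0.12],[-0.01,-0.003,0.22],[-0.01,-0.003,0.31],[-0.01,-0.003,0.35],[-0.01,-0.003,0.35]],"angular":[[0,0,0],[0,0,0],[0,0,0],[0,0,0],[0,0,0]],"gripper":[-0.2,-0.2,-0.2,-0.2,-0.2]}' 20
python3 -c "
from h import *
stat()"
python3 -m jog '{"linear":[[0,0,0],[0,0,0],[0,0,0],[0,0,0],[0,0,0]],"angular":[[0,0,0],[0,0,0],[0,0,0],[0,0,0],[0,0,0]],"gripper":[0.9,0.9,0.9,0.9,0.9]}' 35 >/dev/null
python3 -c "
from h import *
stat();plan(.449,-.066,.087,3.1866)"
```

```text
clock: 10.2
position: [0.4471, -0.0653, 0.0859]
orientation: [-0.023, 1.0, 0.001, -0.002]
wrist_force: [-1.0, 0.3, -0.1]
opening: 0.0512
finger_force: 0.0
10.2 pos [ 0.4471 -0.0653  0.0859] a -3.096 F [-1.   0.3 -0.1] T [0.   0.   0.06] open 0.0512 ff 0.0 q [-0.29  0.13 -0.59  0.85  0.   -0.33]
10.7 pos [ 0.4498 -0.0657  0.0891] a -3.097 F [-0.4  5.8  5.3] T [ 1.19 -0.06 -0.05] open 0.0165 ff 34.2 q [-0.29  0.13 -0.59  0.85  0.   -0.33]
lin [0.003, -0.001, 0.007] ang [0.001, 0.002, -0.0]
```

```bash
python3 -m jog '{"linear":[[-0.001,0,-0.02],[-0.001,0,-0.04],[-0.003,0,-0.06],[-0.004,0,-0.08],[-0.004,0,-0.08]],"angular":[[0,0,0],[0,0,0],[0,0,0],[0,0,0],[0,0,0]],"gripper":[0.9,0.9,0.9,0.9,0.9]}' 40
python3 -c "
from h import *
stat()"
```

```text
clock: 11.2
position: [0.4508, -0.0657, 0.1125]
orientation: [-0.022, 1.0, 0.001, 0.002]
wrist_force: [4.6, 3.7, -4.6]
opening: 0.0166
finger_force: 39.1
11.2 pos [ 0.4508 -0.0657  0.1125] a -3.097 F [ 4.6  3.7 -4.6] T [ 0.94 -0.62 -0.03] open 0.0166 ff 39.1 q [-0.29  0.1  -0.56  0.91  0.   -0.33]
```

```bash
python3 -m jog '{"linear":[[-0.005,0,-0.04],[-0.013,0,-0.079],[-0.022,0,-0.118],[-0.033,0,-0.157],[-0.047,0,-0.195]],"angular":[[0,0,0],[0,0,0],[0,0,0],[0,0,0],[0,0,0]],"gripper":[0.9,0.9,0.9,0.9,0.9]}' >/dev/null
python3 -c "
from h import *
stat()"
python3 -m jog '{"linear":[[-0.015,0,-0.037],[-0.033,0,-0.073],[-0.052,0,-0.109],[-0.073,0,-0.143],[-0.095,0,-0.176]],"angular":[[0,0,0],[0,0,0],[0,0,0],[0,0,0],[0,0,0]],"gripper":[0.9,0.9,0.9,0.9,0.9]}' >/dev/null
python3 -c "
from h import *
stat()"
```

```text
11.7 pos [ 0.464  -0.0651  0.1703] a -3.097 F [ 4.   3.9 -5.8] T [ 0.71 -0.42 -0.08] open 0.0166 ff 39.6 q [-0.28  0.06 -0.46  1.05  0.   -0.32]
12.2 pos [ 0.4922 -0.064   0.2228] a -3.097 F [ 4.3  3.9 -7.1] T [ 0.72 -0.6  -0.11] open 0.0166 ff 40.3 q [-0.26  0.07 -0.34  1.17  0.   -0.3 ]
```

```bash
python3 -m jog '{"linear":[[-0.024,0,-0.032],[-0.05,0,-0.062],[-0.078,0,-0.091],[-0.078,0,-0.091],[-0.078,0,-0.091]],"angular":[[0,0,0],[0,0,0],[0,0,0],[0,0,0],[0,0,0]],"gripper":[0.9,0.9,0.9,0.9,0.9]}' >/dev/null
python3 - <<'E'
from h import *
from station import manip
import cv2
stat();p=manip.state()["position"]
d=(p[:2]-[.6784,-.0563])@-np.array([np.cos(.045),np.sin(.045)]);print("theta",np.degrees(np.arctan2(p[2]-.087,d)),"r",np.hypot(d,p[2]-.087))
s=manip.snapshot("side");t=manip.snapshot("top")
a=cv2.resize(s["img"][140:260,230:345,::-1],None,fx=3.4,fy=3.4);b=cv2.resize(t["img"][160:280,225:340,::-1],None,fx=3.4,fy=3.4)
cv2.imwrite("pics/c4.png",np.hstack([a,b]))
for th in (40,45,50):
  for y in(.114,-.114):
    c,sn=np.cos(np.radians(th)),np.sin(np.radians(th));bx=.094-.188*c-.003*sn;z=.087+.188*sn
    w=np.array([.5845,-.0605])+[bx*.999-y*.045,bx*.045+y*.999]
    print(th,y,((proj(s,[*w,z])-[230,140])*3.4).round(),((proj(t,[*w,z])-[225,160])*3.4+[391,0]).round())
E
```

```text
12.7 pos [ 0.5157 -0.0631  0.2503] a -3.097 F [ 2.2  4.8 -5.7] T [ 0.84 -0.24  0.05] open 0.0165 ff 40.6 q [-0.25  0.09 -0.25  1.23  0.   -0.29]
theta 45.07849492897014 r 0.2306066099416864
40 0.114 [170. 220.] [526. 116.]
40 -0.114 [266. 110.] [725. 116.]
45 0.114 [161. 208.] [526. 102.]
45 -0.114 [258.  99.] [726. 102.]
50 0.114 [152. 197.] [526.  87.]
50 -0.114 [250.  89.] [726.  88.]
```

View pics/c4.png

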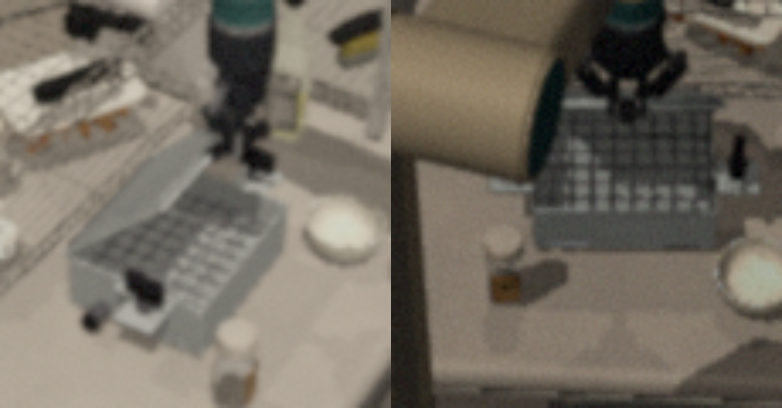

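The lid is open with its front right corner at about (722,102) and front left corner at about (162,210), which matches the 45° prediction. The knobs are free, and the jar and bowl haven't moved. Next I let it settle and hand in.

```bash
python3 -m jog '{"linear":[[0,0,0],[0,0,0],[0,0,0],[0,0,0],[0,0,0]],"angular":[[0,0,0],[0,0,0],[0,0,0],[0,0,0],[0,0,0]],"gripper":[0.9,0.9,0.9,0.9,0.9]}' >/dev/null
python3 -c "
from h import *
from station import manip
stat();print(manip.job_done())"
```

```text
13.3 pos [ 0.5154 -0.0631  0.25  ] a -3.097 F [ 2.   4.9 -5.9] T [ 0.87 -0.3  -0.01] open 0.0168 ff 40.6 q [-0.25  0.09 -0.25  1.23  0.   -0.29]
the job is handed in; nothing more can be done
None
```

Both knobs are turned anticlockwise to their end stops, and the gripper is holding the lid by its handle, at rest at about 45° open; the job was handed in at 13.3 s.

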